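# Load and lock a round stake in the bench V-block holder

## Robot

A 6-joint arm with a two-finger parallel gripper is mounted at the origin on the work surface. World frame = base frame: x ahead of the robot, y to its left, z up, the work surface at z = 0. Lengths are in m, angles in rad, forces in N, time in s.
With the tool pointing down it reaches from about 0.3 to 0.775 m from the base axis. Payload 14.6 kg.
Tool frame: the origin (TCP) lies at the centre of the arm's flange, where the gripper is bolted on; the fingertips stand 173 mm ahead of it and the grasp point (between the pads) lies robot.pinch_z ahead of it (robot.pinch_z is the distance from the TCP to the grasp point, in m); x points along the fingers, z is the direction in which the jaws open and shut, and the axes are right-handed (so a half turn about x gives the same grasp; the last joint's range is limited). The gripper opens to 85 mm and grips with 20 to 120 N. Pads are 22 mm wide; open, the fingers measure 114 mm over their backs; the gripper's body (76 mm by 85 mm) begins 54 mm behind the grasp point. The pads swing forward as they close: fully open they stand 13 mm farther back than shut.
Start: joints at [1.041, 0.3, 1.521, -0, 1.321, -0.067], TCP at [0.246, 0.492, 0.405] pointing down, gripper open.
Joint ranges: [-3.03, 3.03], [-0.79, 2.21], [0.23, 2.52], [-1.04, 4.18], [0, 3.07], [-2.55, 2.55]. Speed limits (rad/s): [2.22, 2.22, 2.57, 3.14, 3.14, 3.14].

## Interface

Orientations are given as a rotation vector (axis times angle).
In Python, from bench import monitor, grab_frame, robot, spot_in gives the robot as it stands.
- The arm moves only by the tool step_arm, never from a script. Its argument "motion" is a list that holds one entry, the list of rows, each a list of 7 numbers: the shift along the tool's x, y, z each as a share of 12 cm, from -1 to 1, then the turn, a rotation vector about the tool's x, y, z each as a share of 360 degrees, from -1 to 1, then the opening, from -1 (shut) to 1 (fully open). In form: [[[x, y, z, rx, ry, rz, jaw], ...]]. A call has 1 to 12 rows; each row shifts and turns the pose as measured when the row begins, along the tool's axes as they then stand; what a row does not reach is not made up. A row lasts 1/12 s, in which the tool goes at most 41.7 mm and 7.16 degrees, less where a joint would pass 70% of its speed; a pose out of reach is approached as far as the arm can. A call with a number of a shift or a turn outside -1 to 1 is refused whole. A call with a gripper value outside its range is refused whole. The fingers move at their own pace and stop on an object; the grip force is fixed at half the most. Time passes only in rows, so rows that do not move let the fingers close. It gives the time, the measured TCP pose, the force and the opening at its end, in the units of the state.
- monitor.sense(): the state, without advancing time (a new reading comes with each control period).
- grab_frame(name): name is "side" or "top" or "wrist"; returns a dict with "image" (420x560x3 uint8, red, green, blue), "fx", "fy", "cx", "cy" (pixels), "dist_coeffs" ([k1, k2, p1, p2, k3] as OpenCV has them; the pictures are not rectified), "R" (3x3) and "t" (3): a world point X has camera coordinates R X + t; the wrist camera has in their place "hand_eye" (4x4, takes a point from camera to tool coordinates, whose origin is the TCP and whose axes are the tool frame's). Camera axes: x right, y down, z forward; pixel columns grow to the right and rows downward; lengths in m; the calibration is good to about 2 mm. A picture is of the moment at which its call begins: read the wrist's pose just before it. There is no depth.
- robot.sign_off(): hands the job in, once; it reports no verdict.
Trained networks look in a picture, given as the dict that the camera call returned (one of the last four; its "shot" number tells which), for a name from the list of things; names that differ only in an ending like _2 or _b are one class to them, and where a whole thing is asked for, a point or a joint stands for the part that bears it (a point fixed in the world has none). Each returns a list of dicts, best first, with "p" (0 to 1); they miss things now and then, are a little off and sometimes report something else, mostly with a low value. They report only what shows in the picture. A call takes as long as a camera call. They do not tell look-alikes from the thing itself.
- spot_in(picture, label): "location" ([x, y, z] in m, in world coordinates, good to about 4 mm: the middle of the surface that is visible of it).
The state is a dict: "t": time; "qpos": joint angles; "joint_vel": joint speeds; "joint_torque": joint torques, N m; "ee_pos": TCP position; "tcp_rot": TCP orientation; "force": force on the tool from outside, world axes, zero at the start; "wrist_torque": the same for the moment, N m; "finger_gap": finger opening in m.
Only numpy, scipy, OpenCV 4.12 (cv2) and the standard library are available. Lean on these libraries where they do the work, as an engineer would, in place of code of your own. Each camera call takes 0.05 s, during which the arm holds its last target. There are 200 camera calls.

## Task

Load the V-block holder: stand the thick round steel stake on the holder's plate and push it home into the V so that it rests against both faces. Then pull the sprung selector grip straight up, turn it clockwise past the half-way notch to the last notch, so that the keeper's pin stands behind the stake, let it drop fully into that notch and let go. Keep the stake upright all along and leave everything else on the bench where it is.

Things in the scene. Friction and masses are not known exactly. Their poses are not given: they have to be found in the camera images.
- stake_center (a point): centre (half-way up) of the thick round stake: a plain upright steel cylinder 36 mm in diameter, 64 mm tall, 0.35 to 0.65 kg, standing on a 12 mm thick dark wooden pad (170 x 170 mm). Two other steel stakes of the same height stand 64 mm or more from it, centre to centre
- square_center (a point): centre of the square steel stake, 34 x 34 x 64 mm, on the same pad; leave it
- slim_center (a point): centre of the slim round steel stake, 22 mm in diameter, 64 mm tall, on the same pad; leave it
- seat (a point): where the centre of the stake's underside comes when home in the V: on top of the holder's plate, 10 mm above the bench. x axis level into the V, z up; the V opens towards -x. Its two upright, smooth ground faces stand at 45 degrees either side of x and meet 25.5 mm beyond this point; they reach 25 mm either side in y and rise 24 mm above the plate, the stake 40 mm higher
- holder: the V-block holder, fixed to the bench: smooth dark steel plate 150 (x) x 170 (y) x 10 mm, origin at the centre of its underside, axes parallel to the seat's. The seat is at x = 20, y = 35 mm; the selector's vertical axis at x = -6, y = -40 mm, in a round grey housing 58 mm across, 36 mm high, with a crown of notches on top to 46 mm
- grip (a point): point in the selector's grip, on its vertical axis, 102 mm above the bench when down. The grip is an upright black bar 52 mm long (this point's x axis), 12 mm thick (y), from 18 mm below to 14 mm above this point; pinch it across its 12 mm. Below it a steel hub 28 mm across and the keeper arm, their tops 67 mm above the bench
- prong (a point): lower end of the keeper's pin: 8 mm thick, it hangs from the end of the 10 mm wide arm, 75 mm from the selector's axis in the grip's +x direction, down to 25 mm above the bench. With the selector locked it stands 4 mm (play 3 mm) behind the seated stake, on the open side of the V
- pull (a joint): how far the selector is pulled up, m: 0 fully down in a notch, 0.018 at most. A spring pulls it down: about 6 N at the bottom to 10 N at the top. Its key clears the 8 mm deep notches above 0.008; 0.011 to 0.015 is a good height for turning. Let down between notches it rests at 0.008
- turn (a joint): turn of the selector, rad, growing clockwise seen from above. Open notch: 0 to 0.25 (the selector starts somewhere in it, pin clear of the V's opening); half-way notch at 0.75; last notch (locked) at 1.30; each of these two has 0.04 of play either way; end stop 1.42. It turns easily when pulled up and stays where it is left
- jar: glass jar with white lid, 64 mm in diameter, 130 mm tall, between the holder and the pad; origin at its underside; leave it
- tape: roll of tape lying flat, 88 mm across, 24 mm high, near the robot; leave it
- pliers: red-handled pliers lying on the far part of the bench, 170 mm long; leave them
- scriber: screwdriver-like scriber lying at the left of the bench, 170 mm long; leave it
- dish: white dish, 90 mm across, 30 mm high, on the far part of the bench; leave it
- solder_board: white soldering board, 150 x 150 x 22 mm, heavy and fixed, on the far part of the bench; origin at its underside
Mind the look-alikes: they are no part of the job. Leave any blue or yellow look-alike of the part that bears stake_center alone.

How it is judged:
On the way, in this order (a step that is already met when the one before it is completed fails the run):
1. the stake stands home in the V against both faces, with the selector still open (x of stake_center in the frame of seat between -0.002 and 0.002 m and y of stake_center in the frame of seat between -0.002 and 0.002 m and z of stake_center in the frame of seat below 0.034 m and angle between stake_center's own z axis and vertical below 0.05 rad and value of joint turn below 0.35 rad and value of joint pull below 0.003 m), for 0.2 s.
2. the selector is pulled up clear of the open notch, not yet turned to the half-way notch (value of joint pull above 0.007 m and value of joint turn below 0.7 rad), for 0.05 s.
At the end, for the whole second after the job is handed in: The selector is down (pull under 2 mm) in the last notch (turn 1.22 to 1.38 rad), and the thick round stake stands upright on the holder's plate within 2.5 mm of its seat in the V along both of the seat's level axes (value of joint pull below 0.002 m and value of joint turn between 1.22 and 1.38 rad and x of stake_center in the frame of seat between -0.0025 and 0.0025 m and y of stake_center in the frame of seat between -0.0025 and 0.0025 m and z of stake_center in the frame of seat below 0.034 m and angle between stake_center's own z axis and vertical below 0.05 rad); the robot touches nothing.
It fails at once if the thick round stake is tipped by more than 30 degrees (angle between stake_center's own z axis and vertical above 0.52 rad).
It fails at once if another loose thing on the bench is moved by more than 30 mm (distance of any of square_center, slim_center, jar, tape, pliers, scriber, dish from where it was at the start of the episode above 0.03 m).
It also fails if it takes over 72 s, if anything falls off the work surface, if the arm or the gripper's body presses on something with over 40 N, if the wrist force passes 120 N, or if a joint passes its speed limit or range.

## Working session

There is one attempt and no reset: what is moved stays moved. The work goes in short steps, Python scripts to look and compute and a tool call to move; the robot and the scene stay as the last step left them, time stands still between calls to the robot, and variables do not carry over. Pictures are saved under pics/ and viewed, about 8 in all and at most 12, crops included, and the job is handed in when it is done.

Besides the shell and the picture viewer there is one more tool, called by a JSON object that holds its "api" and its "payload". step_arm: Moves the arm, as the interface text tells. Shift numbers are shares of 12 cm and turn numbers shares of 360 degrees, none past 1 either way. Its arguments: {"type":"object","properties":{"motion":{"type":"array"}},"required":["motion"]}

```bash
ls; mkdir -p pics; python3 - <<'E'
from bench import monitor, grab_frame, robot, spot_in
import cv2
s=monitor.sense(); print({k:s[k] for k in('t','ee_pos','tcp_rot','finger_gap','force')}, robot.pinch_z)
for n in('top','side'):
    f=grab_frame(n); cv2.imwrite(f'pics/{n}0.png',f['image'][:,:,::-1])
    print(n,f['fx'],f['t'],f['R'])
    for l in('stake_center','square_center','slim_center','holder','grip','prong','jar','tape'):
        print(l,[(round(d['p'],2),[round(float(x),3) for x in d['location']]) for d in spot_in(f,l)][:3])
E
```

```text
pics
{'t': 0.0, 'ee_pos': array([0.24553214, 0.49212008, 0.40411408]), 'tcp_rot': array([-0.86249768,  1.39435577,  0.86162999]), 'finger_gap': 0.08537370520300766, 'force': array([0.33684904, 0.83848232, 0.99939029])} 0.1547
top 515.0172762007003 [0.08967365 0.59088372 1.20940348] [[-0.02895361 -0.99957836  0.00218728]
 [-0.99396114  0.02855906 -0.10595111]
 [ 0.10584397 -0.00524174 -0.99436893]]
stake_center [(0.67, [0.622, 0.363, 0.066]), (0.62, [0.688, 0.341, 0.066]), (0.48, [0.61, 0.208, 0.075])]
square_center [(0.83, [0.562, 0.166, 0.075]), (0.31, [0.604, 0.005, 0.129])]
slim_center [(0.59, [0.552, 0.232, 0.078])]
holder [(0.86, [0.502, -0.228, 0.006])]
grip [(0.78, [0.482, -0.258, 0.065]), (0.31, [0.803, 0.027, 0.022])]
prong [(0.85, [0.481, -0.258, 0.067]), (0.59, [0.603, 0.007, 0.13]), (0.17, [0.802, 0.028, 0.021])]
jar [(0.71, [0.603, 0.006, 0.127])]
tape [(0.98, [0.366, 0.011, 0.026])]
side 512.5407022345194 [-0.46543384  0.35614367  0.97961365] [[ 0.84843142 -0.52888497  0.0210907 ]
 [-0.36762153 -0.6174656  -0.69540682]
 [ 0.380813    0.5822516  -0.71830672]]
stake_center [(0.84, [0.692, 0.336, 0.043]), (0.75, [0.61, 0.198, 0.059]), (0.64, [0.623, 0.358, 0.043])]
square_center []
slim_center [(0.72, [0.547, 0.236, 0.054])]
holder [(0.9, [0.493, -0.251, 0.01]), (0.27, [0.478, -0.273, 0.072])]
grip [(0.88, [0.478, -0.261, 0.069])]
prong [(0.85, [0.472, -0.267, 0.063])]
jar [(0.86, [0.598, -0.014, 0.099])]
tape [(0.65, [0.369, 0.003, 0.023]), (0.4, [0.558, 0.155, 0.065]), (0.24, [0.491, -0.253, 0.01])]
```

View pics/top0.png

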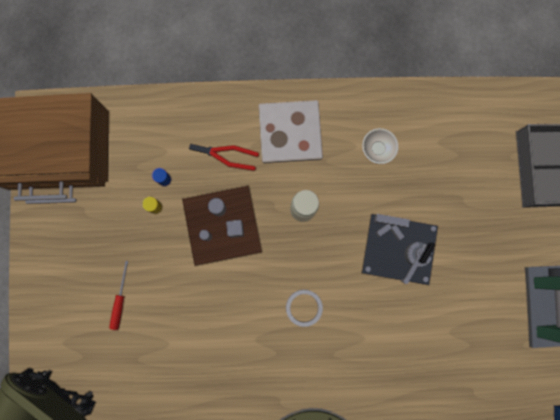

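View pics/side0.png

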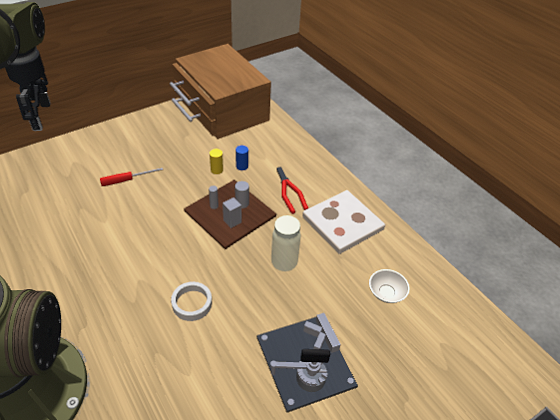

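Top view: the thick steel stake is at (216,206), with the square at (234,228) and the slim one at (204,235). The holder is around (400,249), its V opens toward image-down (−x), and the keeper arm points to (407,280). I'll write helpers and look with the wrist camera.

```bash
cat > h.py <<'E'
from bench import monitor, grab_frame, robot, spot_in
import cv2, numpy as np
from scipy.spatial.transform import Rotation as Ro
np.set_printoptions(precision=4,suppress=True)
def pose():
    s=monitor.sense(); return np.array(s['ee_pos']),Ro.from_rotvec(s['tcp_rot']),s
def down(a):  # jaw direction at world yaw a
    z=np.array([np.cos(a),np.sin(a),0]);x=np.array([0,0,-1.]);return Ro.from_matrix(np.c_[x,np.cross(z,x),z])
def plan(p,a,n,jaw):
    """rows to TCP p, yaw a (nearest half turn)"""
    p0,R0,s=pose(); best=None
    for k in(0,np.pi):
        rv=(R0.inv()*down(a+k)).as_rotvec()
        if best is None or np.linalg.norm(rv)<np.linalg.norm(best): best=rv
    print('tcp',p0,'dist mm',np.linalg.norm(p-p0)*1e3,'rot deg',np.degrees(best))
    rows=[]
    for i in range(n):
        d=(R0*Ro.from_rotvec(best*i/n)).inv().apply((np.asarray(p)-p0)/n)/.12
        rows.append([round(float(v),3) for v in [*d,*(best/n/2/np.pi)]]+[jaw])
    print(str([rows]).replace(' ',''))
def cam(f,pz=None):
    """R,t world->cam"""
    if 'R' in f: return np.array(f['R']),np.array(f['t'])
    p,R,_=pz; H=np.array(f['hand_eye']); Rc=R.as_matrix()@H[:3,:3]; c=R.as_matrix()@H[:3,3]+p
    return Rc.T,-Rc.T@c
def K(f): return np.array([[f['fx'],0,f['cx']],[0,f['fy'],f['cy']],[0,0,1.]])
def toworld(f,Rt,px,z):
    R,t=Rt; u=cv2.undistortPoints(np.array(px,float).reshape(-1,1,2),K(f),np.array(f['dist_coeffs'],float)).reshape(-1,2)
    d=np.c_[u,np.ones(len(u))]@R; c=-R.T@t; z=np.broadcast_to(z,len(u))
    return c+d*((z-c[2])/d[:,2])[:,None]
def topix(f,Rt,X):
    R,t=Rt; return cv2.projectPoints(np.array(X,float).reshape(-1,3),cv2.Rodrigues(R)[0],t,K(f),np.array(f['dist_coeffs'],float))[0].reshape(-1,2)
def yaw():
    z=pose()[1].as_matrix()[:,2]; return np.arctan2(z[1],z[0])
E
python3 - <<'E'
from h import *
f=grab_frame('wrist'); print(f['hand_eye'],f['fx'],np.degrees(yaw()))
plan([0.53,0.21,0.38],np.pi/2,12,1)
E
```

```text
[[ 0.0002 -0.2649  0.9643  0.0316]
 [-0.0003 -0.9643 -0.2649  0.0678]
 [ 1.     -0.0002 -0.0003 -0.0004]
 [ 0.      0.      0.      1.    ]] 291.2024645016039 63.48107908458222
tcp [0.2456 0.4921 0.4047] dist mm 401.37875965120065 rot deg [-26.5189  -0.0037   0.0013]
[[[0.017,-0.264,-0.087,-0.006,-0.0,0.0,1],[0.017,-0.261,-0.097,-0.006,-0.0,0.0,1],[0.017,-0.257,-0.107,-0.006,-0.0,0.0,1],[0.017,-0.252,-0.117,-0.006,-0.0,0.0,1],[0.017,-0.248,-0.127,-0.006,-0.0,0.0,1],[0.017,-0.243,-0.136,-0.006,-0.0,0.0,1],[0.017,-0.237,-0.145,-0.006,-0.0,0.0,1],[0.017,-0.231,-0.154,-0.006,-0.0,0.0,1],[0.017,-0.225,-0.163,-0.006,-0.0,0.0,1],[0.017,-0.219,-0.172,-0.006,-0.0,0.0,1],[0.017,-0.212,-0.18,-0.006,-0.0,0.0,1],[0.017,-0.205,-0.188,-0.006,-0.0,0.0,1]]]
```

{"api": "step_arm", "payload": {"motion": [[[0.017,-0.264,-0.087,-0.006,0,0,1],[0.017,-0.261,-0.097,-0.006,0,0,1],[0.017,-0.257,-0.107,-0.006,0,0,1],[0.017,-0.252,-0.117,-0.006,0,0,1],[0.017,-0.248,-0.127,-0.006,0,0,1],[0.017,-0.243,-0.136,-0.006,0,0,1],[0.017,-0.237,-0.145,-0.006,0,0,1],[0.017,-0.231,-0.154,-0.006,0,0,1],[0.017,-0.225,-0.163,-0.006,0,0,1],[0.017,-0.219,-0.172,-0.006,0,0,1],[0.017,-0.212,-0.18,-0.006,0,0,1],[0.017,-0.205,-0.188,-0.006,0,0,1]]]}}

```text
t: 1.95
ee_pos: [0.5395, 0.2021, 0.3801]
tcp_rot: [-1.223, 1.197, 1.223]
force: [-0.6, 0.3, 0.1]
finger_gap: 0.0853
```

```bash
python3 - <<'E'
from h import *
p=pose(); print(p[0],np.degrees(yaw()))
f=grab_frame('wrist'); Rt=cam(f,p); cv2.imwrite('pics/w1.png',f['image'][:,:,::-1])
for l in('stake_center','square_center','slim_center'):
    for d in spot_in(f,l)[:3]: print(l,round(d['p'],2),np.array(d['location']),topix(f,Rt,d['location'])[0])
E
```

```text
[0.5395 0.2021 0.3801] 91.12435931930469
stake_center 0.76 [0.609  0.2112 0.08  ] [285.7185 268.7172]
stake_center 0.74 [0.624  0.3627 0.0588] [422.4921 274.4567]
stake_center 0.53 [0.6992 0.3312 0.0278] [377.2167 315.6782]
slim_center 0.57 [0.5474 0.2387 0.075 ] [315.402 209.378]
```

View pics/w1.png

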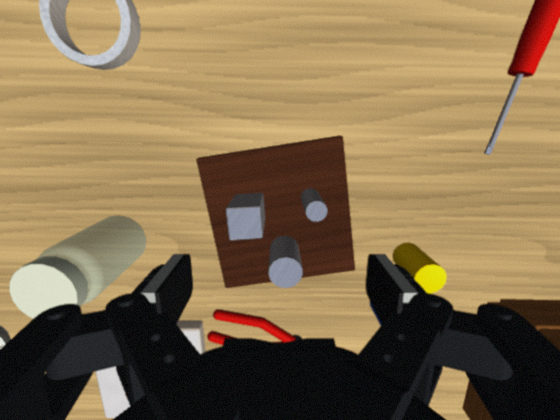

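Wrist view: thick stake's top disc at about (286,269), square top at (245,223), slim top at (316,211), and nothing between the fingers.

```bash
python3 - <<'E'
from h import *
p=pose(); f=grab_frame('wrist'); Rt=cam(f,p)
g=f['image'][235:305,255:320].astype(int)
hsv=cv2.cvtColor(f['image'],cv2.COLOR_RGB2HSV)[235:305,255:320]
W=toworld(f,Rt,[(286,269.5),(245,223),(316,211)],.076);print(W)
# top disc: model circle fit check: project and score contrast
c=W[0];an=np.linspace(0,2*np.pi,60)
gray=cv2.GaussianBlur(cv2.cvtColor(f['image'],cv2.COLOR_RGB2GRAY),(3,3),0).astype(np.float32)
def ring(c,r):
    q=topix(f,Rt,np.c_[c[0]+r*np.cos(an),c[1]+r*np.sin(an),0*an+.076]).astype(np.float32)
    return cv2.remap(gray,q[:,0],q[:,1],cv2.INTER_LINEAR).ravel()
best=max((ring(c+[dx,dy,0],.0165).mean()-np.mean(ring(c+[dx,dy,0],.0198)),dx,dy) for dx in np.arange(-.008,.0081,.001) for dy in np.arange(-.008,.0081,.001))
print(best,c+[best[1],best[2],0]); c=c+[best[1],best[2],0]
plan([c[0],c[1],.30],np.pi/2,6,0.5)
E
```

```text
[[0.6107 0.2123 0.076 ]
 [0.561  0.1709 0.076 ]
 [0.5478 0.2401 0.076 ]]
(np.float32(43.212967), np.float64(0.005000000000000001), np.float64(-0.001)) [0.6157 0.2113 0.076 ]
tcp [0.5383 0.2038 0.38  ] dist mm 111.56134811736467 rot deg [0.976  0.1496 0.0713]
[[[0.111,-0.108,0.008,0.0,0.0,0.0,0.5],[0.111,-0.108,0.009,0.0,0.0,0.0,0.5],[0.111,-0.108,0.009,0.0,0.0,0.0,0.5],[0.111,-0.108,0.009,0.0,0.0,0.0,0.5],[0.111,-0.108,0.01,0.0,0.0,0.0,0.5],[0.111,-0.108,0.01,0.0,0.0,0.0,0.5]]]
```

{"api": "step_arm", "payload": {"motion": [[[0.111,-0.105,0.009,0.001,0,0,0.5],[0.111,-0.105,0.009,0.001,0,0,0.5],[0.111,-0.105,0.009,0,0,0,0.5],[0.111,-0.105,0.009,0,0,0,0.5],[0.111,-0.105,0.01,0,0,0,0.5],[0.111,-0.105,0.01,0,0,0,0.5],[0,0,0,0,0,0,0.5],[0,0,0,0,0,0,0.5]]]}}

```text
t: 2.87
ee_pos: [0.6109, 0.2218, 0.3008]
tcp_rot: [-1.218, 1.195, 1.218]
force: [0.3, -0.2, 0.8]
finger_gap: 0.0644
```

```bash
python3 - <<'E'
from h import *
p=pose(); print(p[0],np.degrees(yaw()),p[2]['finger_gap'])
f=grab_frame('wrist'); Rt=cam(f,p); im=f['image'].copy()
an=np.linspace(0,2*np.pi,40)
for x in(.611,.616):
    q=topix(f,Rt,np.c_[x+.018*np.cos(an),.2118+.018*np.sin(an),0*an+.076])
    cv2.polylines(im,[np.round(q*8).astype(int)],True,(255,0,0) if x<.613 else (0,255,0),1,cv2.LINE_AA,3)
cv2.imwrite('pics/w2.png',cv2.resize(im[150:420,130:430],None,fx=2,fy=2)[:,:,::-1])
E
```

```text
[0.6109 0.2218 0.3008] 90.80128632986771 0.06444113476643247
```

View pics/w2.png

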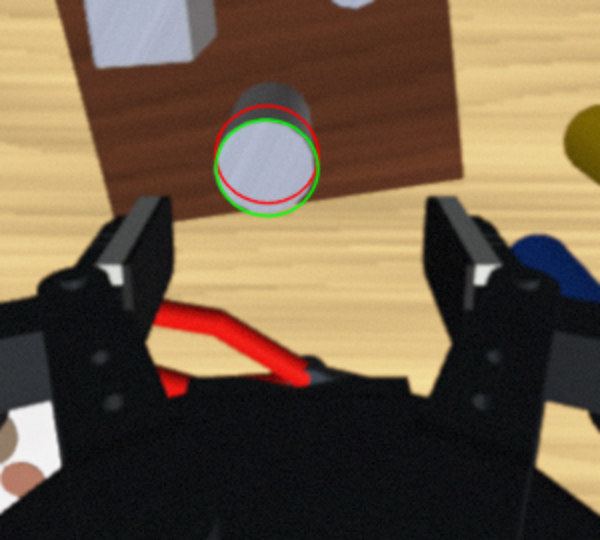

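The green ring at (0.616, 0.212) matches the stake's top disc, so I go down onto it.

```bash
python3 - <<'E'
from h import *
plan([.616,.212,.27],np.pi/2,3,0.5)
E
```

```text
tcp [0.6107 0.2218 0.3008] dist mm 32.70780082921938 rot deg [0.8053 0.2837 0.3047]
[[[0.085,-0.014,-0.028,0.001,0.0,0.0,0.5],[0.085,-0.014,-0.028,0.001,0.0,0.0,0.5],[0.085,-0.014,-0.027,0.001,0.0,0.0,0.5]]]
```

{"api": "step_arm", "payload": {"motion": [[[0.085,-0.014,-0.028,0.001,0.001,0.001,0.5],[0.085,-0.014,-0.028,0.001,0,0,0.5],[0.085,-0.014,-0.027,0,0,0,0.5],[0,0,0,0,0,0,0.5],[0,0,0,0,0,0,0.5]]]}}

```text
t: 3.33
ee_pos: [0.6144, 0.212, 0.2701]
tcp_rot: [-1.212, 1.208, 1.209]
force: [-0.1, 0.6, -0.3]
finger_gap: 0.064
```

```bash
python3 - <<'E'
from h import *
plan([.616,.212,.217],np.pi/2,4,0.5)
E
```

```text
tcp [0.6144 0.212  0.2701] dist mm 53.12462607661846 rot deg [ 0.0956 -0.0645  0.0785]
[[[0.111,-0.003,0.0,0.0,-0.0,0.0,0.5],[0.111,-0.003,0.0,0.0,-0.0,0.0,0.5],[0.111,-0.003,0.0,0.0,-0.0,0.0,0.5],[0.111,-0.003,0.0,0.0,-0.0,0.0,0.5]]]
```

Down, close, then lift.

{"api": "step_arm", "payload": {"motion": [[[0.111,-0.003,0,0,0,0,0.5],[0.111,-0.003,0,0,0,0,0.5],[0.111,-0.003,0,0,0,0,0.5],[0.111,-0.003,0,0,0,0,0.5],[0,0,0,0,0,0,0.5],[0,0,0,0,0,0,-1],[0,0,0,0,0,0,-1],[0,0,0,0,0,0,-1],[0,0,0,0,0,0,-1],[0,0,0,0,0,0,-1],[0,0,0,0,0,0,-1],[0,0,0,0,0,0,-1]]]}}

```text
t: 4.33
ee_pos: [0.6155, 0.2117, 0.21]
tcp_rot: [-1.211, 1.21, 1.21]
force: [1.1, -0.4, -4.5]
finger_gap: 0.0346
```

{"api": "step_arm", "payload": {"motion": [[[-0.05,0,0,0,0,0,-1],[-0.2,0,0,0,0,0,-1],[-0.3,0,0,0,0,0,-1],[-0.3,0,0,0,0,0,-1],[-0.3,0,0,0,0,0,-1],[-0.2,0,0,0,0,0,-1],[0,0,0,0,0,0,-1],[0,0,0,0,0,0,-1]]]}}

```text
t: 5.0
ee_pos: [0.6147, 0.2118, 0.3793]
tcp_rot: [-1.21, 1.215, 1.213]
force: [-0.1, -0.2, -6.9]
finger_gap: 0.0349
```

```bash
python3 - <<'E'
from h import *
print(pose()[2]['force'])
# jar at (0.603,0.0) height .13: pass at x<=0.5, holder about (0.50,-0.24)
plan([.38,-.235,.40],np.pi/2,13,-1)
E
```

```text
[-0.1385 -0.2211 -6.9244]
tcp [0.6147 0.2118 0.3793] dist mm 505.1049157483786 rot deg [ 0.0852 -0.1647 -0.3075]
[[[-0.012,0.151,-0.286,0.0,-0.0,-0.0,-1],[-0.012,0.151,-0.286,0.0,-0.0,-0.0,-1],[-0.012,0.151,-0.286,0.0,-0.0,-0.0,-1],[-0.012,0.151,-0.286,0.0,-0.0,-0.0,-1],[-0.012,0.151,-0.286,0.0,-0.0,-0.0,-1],[-0.012,0.151,-0.286,0.0,-0.0,-0.0,-1],[-0.012,0.151,-0.286,0.0,-0.0,-0.0,-1],[-0.013,0.151,-0.286,0.0,-0.0,-0.0,-1],[-0.013,0.151,-0.286,0.0,-0.0,-0.0,-1],[-0.013,0.151,-0.286,0.0,-0.0,-0.0,-1],[-0.013,0.151,-0.286,0.0,-0.0,-0.0,-1],[-0.013,0.151,-0.286,0.0,-0.0,-0.0,-1],[-0.013,0.151,-0.286,0.0,-0.0,-0.0,-1]]]
```

Stake is held (force about −7 N z). Now I'll look at the holder from above.

{"api": "step_arm", "payload": {"motion": [[[-0.02,0.035,-0.15,0,0,-0.001,-1],[-0.02,0.035,-0.3,0,0,0,-1],[-0.02,0.035,-0.32,0,0,0,-1],[-0.02,0.035,-0.32,0,0,0,-1],[-0.02,0.035,-0.32,0,0,0,-1],[-0.02,0.035,-0.32,0,0,0,-1],[-0.02,0.035,-0.32,0,0,0,-1],[-0.02,0.035,-0.32,0,0,0,-1],[-0.02,0.035,-0.32,0,0,0,-1],[0,0.035,-0.32,0,0,0,-1],[0,0.035,-0.32,0,0,0,-1],[0,0.035,-0.3,0,0,0,-1]]]}}

```text
t: 6.0
ee_pos: [0.5614, -0.2356, 0.3785]
tcp_rot: [-1.203, 1.222, 1.241]
force: [1.2, 0.3, -4.4]
finger_gap: 0.0346
```

{"api": "step_arm", "payload": {"motion": [[[0,0.035,-0.1,0,0,0,-1],[0,0,0,0,0,0,-1],[0,0,0,0,0,0,-1],[0,0,0,0,0,0,-1]]]}}

```text
t: 6.33
ee_pos: [0.5549, -0.255, 0.3703]
tcp_rot: [-1.19, 1.23, 1.244]
force: [-0.0, -0.4, -4.8]
finger_gap: 0.0343
```

```bash
python3 - <<'E'
from h import *
p=pose(); print(p[0],p[2]['finger_gap'])
f=grab_frame('wrist'); cv2.imwrite('pics/w3.png',cv2.resize(f['image'],(800,600),interpolation=cv2.INTER_CUBIC)[:,:,::-1])
E
```

```text
[ 0.5549 -0.255   0.3703] 0.03425231893009986
```

View pics/w3.png

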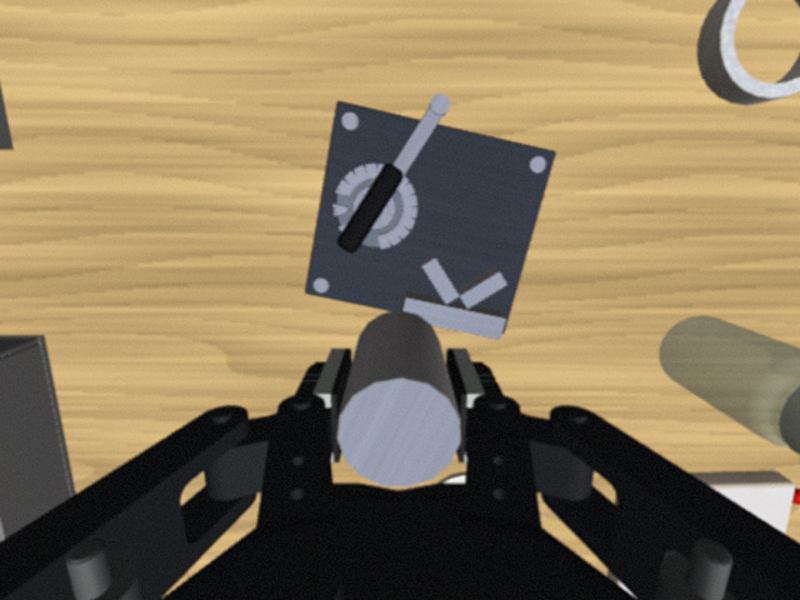

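Wrist view (800x600): plate corners at (338,102), (555,152) and (306,293). V walls' tips are at (436,258) and (500,272), with the apex at about (457,300). Keeper arm end is at (440,103), the grip bar runs (392,172)–(348,245), and the held stake's top is at (400,432).

```bash
cat > fit.py <<'E'
from h import *
from scipy.optimize import least_squares
p=pose(); f=grab_frame('wrist'); Rt=cam(f,p)
gray=cv2.cvtColor(f['image'],cv2.COLOR_RGB2GRAY)
c=(np.array([[338,102],[555,152],[306,293]],float)*.7).astype(np.float32).reshape(-1,1,2)
cs=cv2.cornerSubPix(gray,c.copy(),(5,5),(-1,-1),(3,50,.01)).reshape(-1,2)
print('refined800',cs/.7)
px=np.r_[cs,np.array([[457,300],[376,206]])*.7]
M=np.array([[-75,-85,10],[-75,85,10],[75,-85,10],[45.5,35,34],[-6,-40,46]])/1e3
def world(q,m): 
    C,S=np.cos(q[2]),np.sin(q[2]); return np.c_[q[0]+C*m[:,0]-S*m[:,1],q[1]+S*m[:,0]+C*m[:,1],m[:,2]]
w=np.array([1,1,1,.5,.3])[:,None]
r=least_squares(lambda q:((topix(f,Rt,world(q,M))-px)*w).ravel(),[.5,-.24,-.12])
q=r.x; print('holder',q[:2],'yaw deg',np.degrees(q[2])); print((topix(f,Rt,world(q,M))-px))
seat=world(q,np.array([[20,35,10]])/1e3)[0]; axis=world(q,np.array([[-6,-40,102]])/1e3)[0]
print('seat',seat,'axis',axis)
g=np.array([[440,103]])*.7; e=toworld(f,Rt,g,.067)[0]; d=e-axis; print('arm end',e,'dir deg',np.degrees(np.arctan2(d[1],d[0])),np.hypot(*d[:2]))
b=toworld(f,Rt,np.array([[392,172],[348,245]])*.7,.116); d=b[0]-b[1]; print('bar mid',b.mean(0),'dir',np.degrees(np.arctan2(d[1],d[0])),np.hypot(*d[:2]))
st=toworld(f,Rt,np.array([[400,432]])*.7,p[0][2]-.134)[0]; print('stake top in tool',p[1].inv().apply(st-p[0]))
np.savez('hold.npz',q=q,seat=seat,axis=axis)
E
python3 fit.py
```

```text
refined800 [[336.49    99.9283]
 [555.0039 151.9433]
 [305.2761 292.7331]]
holder [ 0.5051 -0.2311] yaw deg -12.022418581399473
[[-0.3419 -0.2409]
 [ 1.6356 -0.1346]
 [-1.6477  1.1677]
 [ 1.3237 -2.159 ]
 [-0.771   1.262 ]]
seat [ 0.5319 -0.201   0.01  ] axis [ 0.4909 -0.269   0.102 ]
arm end [ 0.4279 -0.2278  0.067 ] dir deg 146.80502182648826 0.07526381980570129
bar mid [ 0.4905 -0.2684  0.116 ] dir 147.9870239299937 0.044680566379750895
stake top in tool [0.1341 0.0008 0.0004]
```

Fit: seat (0.532, −0.201), holder yaw −12°, selector turned about 0.09 rad. I'll set the stake down 30 mm in front of the seat, jaws across the V.

```bash
python3 - <<'E'
from h import *
h=np.load('hold.npz'); t=h['q'][2]; s=h['seat']-.03*np.array([np.cos(t),np.sin(t),0]); print(s)
plan([s[0],s[1],.34],np.pi/2+t,5,-1)
E
```

```text
[ 0.5026 -0.1948  0.01  ]
tcp [ 0.5551 -0.2543  0.3709] dist mm 85.1907397194046 rot deg [12.3612  0.1438 -2.1663]
[[[0.055,0.085,0.099,0.007,0.0,-0.001,-1],[0.055,0.09,0.096,0.007,0.0,-0.001,-1],[0.054,0.094,0.092,0.007,0.0,-0.001,-1],[0.053,0.098,0.088,0.007,0.0,-0.001,-1],[0.052,0.102,0.083,0.007,0.0,-0.001,-1]]]
```

{"api": "step_arm", "payload": {"motion": [[[0.055,0.085,0.099,0.007,0,-0.0012,-1],[0.055,0.09,0.096,0.007,0,-0.0012,-1],[0.054,0.094,0.092,0.007,0,-0.0012,-1],[0.053,0.098,0.088,0.007,0,-0.0012,-1],[0.052,0.102,0.083,0.007,0,-0.0012,-1],[0,0,0,0,0,0,-1],[0,0,0,0,0,0,-1],[0,0,0,0,0,0,-1]]]}}

```text
t: 7.1
ee_pos: [0.5026, -0.1838, 0.3392]
tcp_rot: [-1.052, 1.297, 1.05]
force: [-0.6, 1.1, -5.9]
finger_gap: 0.0345
```

```bash
python3 - <<'E'
from h import *
plan([.5026,-.1948,.25],np.pi/2-.2098,4,-1)
E
```

```text
tcp [ 0.5026 -0.1838  0.3392] dist mm 89.90612711084061 rot deg [-0.0929  0.159   0.2175]
[[[0.186,-0.004,-0.023,-0.0,0.0,0.0,-1],[0.186,-0.004,-0.023,-0.0,0.0,0.0,-1],[0.186,-0.004,-0.023,-0.0,0.0,0.0,-1],[0.186,-0.005,-0.023,-0.0,0.0,0.0,-1]]]
```

{"api": "step_arm", "payload": {"motion": [[[0.186,-0.004,-0.023,0,0,0.001,-1],[0.186,-0.004,-0.023,0,0,0,-1],[0.186,-0.004,-0.023,0,0,0,-1],[0.15,-0.004,-0.023,0,0,0,-1],[0,0,0,0,0,0,-1],[0,0,0,0,0,0,-1]]]}}

```text
t: 7.6
ee_pos: [0.506, -0.1958, 0.2549]
tcp_rot: [-1.06, 1.295, 1.054]
force: [0.1, 0.2, -4.2]
finger_gap: 0.0345
```

```bash
python3 - <<'E'
from h import *
f=grab_frame('side'); cv2.imwrite('pics/s1.png',cv2.resize(f['image'][240:420,180:420],None,fx=3,fy=3,interpolation=cv2.INTER_CUBIC)[:,:,::-1])
plan([.5026,-.1948,.212],np.pi/2-.2098,4,-1)
E
```

```text
tcp [ 0.5059 -0.1958  0.255 ] dist mm 43.10200460227912 rot deg [0.3195 0.0456 0.3136]
[[[0.089,0.008,0.001,0.0,0.0,0.0,-1],[0.089,0.008,0.001,0.0,0.0,0.0,-1],[0.089,0.007,0.001,0.0,0.0,0.0,-1],[0.09,0.007,0.001,0.0,0.0,0.0,-1]]]
```

View pics/s1.png

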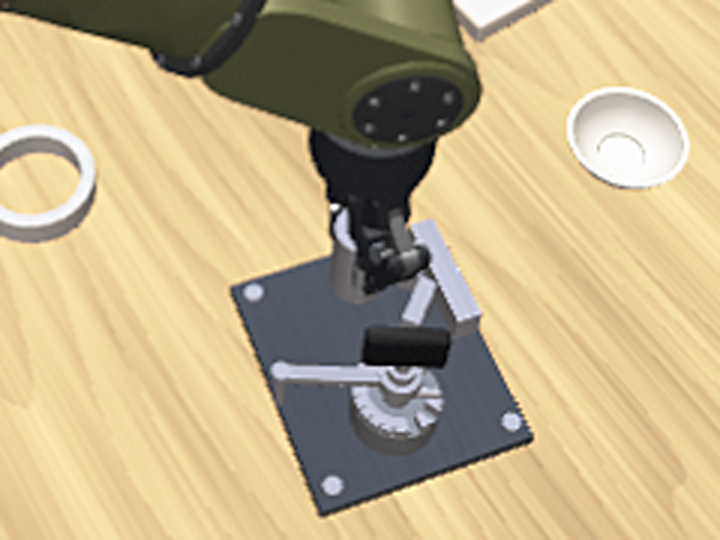

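Side view: the held stake at (350,260) stands upright in front of the V, clear of the arm and grip. Descending.

{"api": "step_arm", "payload": {"motion": [[[0.089,0.007,0.001,0.001,0,0.001,-1],[0.089,0.007,0.001,0,0,0,-1],[0.08,0.007,0,0,0,0,-1],[0.06,0.007,0,0,0,0,-1],[0,0,0,0,0,0,-1],[0,0,0,0,0,0,-1]]]}}

```text
t: 8.15
ee_pos: [0.5035, -0.1947, 0.2164]
tcp_rot: [-1.055, 1.299, 1.05]
force: [-0.7, -0.2, -4.8]
finger_gap: 0.0349
```

{"api": "step_arm", "payload": {"motion": [[[0.03,0,0,0,0,0,-1],[0,0,0,0,0,0,-1],[0,0,0,0,0,0,-1]]]}}

```text
t: 8.4
ee_pos: [0.5037, -0.1948, 0.213]
tcp_rot: [-1.056, 1.299, 1.05]
force: [0.2, -0.2, -4.8]
finger_gap: 0.035
```

{"api": "step_arm", "payload": {"motion": [[[0.025,0,0,0,0,0,-1],[0,0,0,0,0,0,-1],[0,0,0,0,0,0,-1]]]}}

```text
t: 8.65
ee_pos: [0.5039, -0.1948, 0.2103]
tcp_rot: [-1.057, 1.298, 1.049]
force: [0.4, -0.6, -5.3]
finger_gap: 0.0347
```

{"api": "step_arm", "payload": {"motion": [[[0.016,0,0,0,0,0,-1],[0,0,0,0,0,0,-1],[0,0,0,0,0,0,-1]]]}}

```text
t: 8.9
ee_pos: [0.504, -0.1949, 0.2084]
tcp_rot: [-1.057, 1.298, 1.048]
force: [0.5, 0.9, -5.1]
finger_gap: 0.035
```

{"api": "step_arm", "payload": {"motion": [[[0.012,0,0,0,0,0,-1],[0,0,0,0,0,0,-1],[0,0,0,0,0,0,-1]]]}}

```text
t: 9.15
ee_pos: [0.5044, -0.195, 0.2083]
tcp_rot: [-1.058, 1.297, 1.047]
force: [0.2, 0.2, -4.4]
finger_gap: 0.035
```

{"api": "step_arm", "payload": {"motion": [[[0.016,0,0,0,0,0,-1],[0,0,0,0,0,0,-1],[0,0,0,0,0,0,-1]]]}}

```text
t: 9.4
ee_pos: [0.5049, -0.1952, 0.2083]
tcp_rot: [-1.06, 1.296, 1.044]
force: [0.3, -0.5, -5.2]
finger_gap: 0.0348
```

Contact at z 0.2083 as expected, since the idle rows release the force. I'll open slightly, rise 12 mm and regrip.

{"api": "step_arm", "payload": {"motion": [[[0,0,0,0,0,0,0.2],[0,0,0,0,0,0,0.2],[0,0,0,0,0,0,0.2],[0,0,0,0,0,0,0.2],[-0.05,0,0,0,0,0,0.2],[-0.05,0,0,0,0,0,0.2],[0,0,0,0,0,0,0.2],[0,0,0,0,0,0,0.2]]]}}

```text
t: 10.07
ee_pos: [0.5053, -0.1954, 0.2223]
tcp_rot: [-1.062, 1.294, 1.042]
force: [0.3, -0.7, -0.1]
finger_gap: 0.0514
```

```bash
python3 - <<'E'
from h import *
plan([.5031,-.1949,.2203],np.pi/2-.2098,1,.2)
p=pose(); f=grab_frame('wrist'); cv2.imwrite('pics/w4.png',cv2.resize(f['image'],(800,600),interpolation=cv2.INTER_CUBIC)[:,:,::-1])
E
```

```text
tcp [ 0.5053 -0.1954  0.2223] dist mm 2.9569013061079548 rot deg [-0.0126 -0.1403  0.7713]
[[[0.016,0.019,0.001,-0.0,-0.0,0.002,0.2]]]
```

View pics/w4.png

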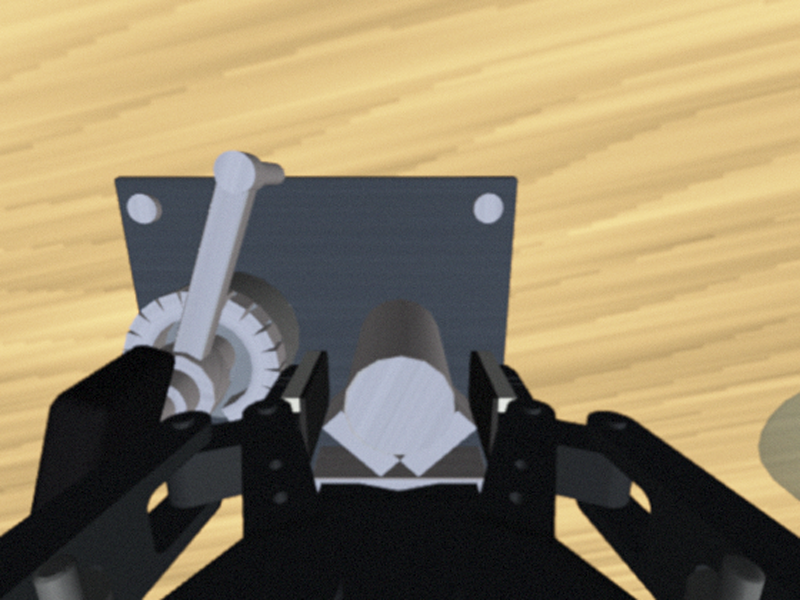

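The stake stands free and is centred on the V (stake column ~399, apex ~400), and the plate edge is level so the yaw is right. Regrip and advance.

{"api": "step_arm", "payload": {"motion": [[[0,0,0,0,0,0.002,0.2],[0,0,0,0,0,0,-1],[0,0,0,0,0,0,-1],[0,0,0,0,0,0,-1],[0,0,0,0,0,0,-1],[0,0,0,0,0,0,-1],[0,-0.04,0,0,0,0,-1],[0,-0.04,0,0,0,0,-1],[0,-0.04,0,0,0,0,-1],[0,-0.04,0,0,0,0,-1],[0,0,0,0,0,0,-1],[0,0,0,0,0,0,-1]]]}}

```text
t: 11.12
ee_pos: [0.5241, -0.1996, 0.223]
tcp_rot: [-1.051, 1.307, 1.057]
force: [-1.9, 0.2, 4.6]
finger_gap: 0.034
```

```bash
python3 - <<'E'
from h import *
h=np.load('hold.npz');t=h['q'][2]; p,R,s=pose(); d=p-h['seat']
print('rel seat mm',1e3*np.array([np.cos(t)*d[0]+np.sin(t)*d[1],-np.sin(t)*d[0]+np.cos(t)*d[1]]))
plan([p[0],p[1],.2223],np.pi/2-.2098,1,-1)
E
```

```text
rel seat mm [-7.9917 -0.2243]
tcp [ 0.5241 -0.1996  0.223 ] dist mm 0.6803432524725705 rot deg [-0.0114 -0.1233 -0.3461]
[[[0.006,-0.0,0.0,-0.0,-0.0,-0.001,-1]]]
```

{"api": "step_arm", "payload": {"motion": [[[0,-0.012,0,0,0,0,-1],[0,-0.012,0,0,0,0,-1],[0,-0.012,0,0,0,0,-1],[0,-0.012,0,0,0,0,-1]]]}}

```text
t: 11.45
ee_pos: [0.5286, -0.2006, 0.2232]
tcp_rot: [-1.048, 1.31, 1.061]
force: [-9.7, 1.3, 10.8]
finger_gap: 0.0341
```

{"api": "step_arm", "payload": {"motion": [[[0,-0.012,0,0,0,0,-1],[0,-0.012,0,0,0,0,-1],[0,-0.012,0,0,0,0,-1]]]}}

```text
t: 11.7
ee_pos: [0.5318, -0.2014, 0.2233]
tcp_rot: [-1.046, 1.312, 1.064]
force: [-4.2, 0.7, 1.4]
finger_gap: 0.0343
```

{"api": "step_arm", "payload": {"motion": [[[0,-0.012,0,0,0,-0.001,-1],[0,-0.012,0,0,0,-0.001,-1]]]}}

```text
t: 11.87
ee_pos: [0.5337, -0.2018, 0.2232]
tcp_rot: [-1.05, 1.307, 1.058]
force: [-20.4, 5.2, 20.2]
finger_gap: 0.0343
```

{"api": "step_arm", "payload": {"motion": [[[0,-0.012,0,0,0,0,-1],[0,-0.012,0,0,0,0,-1]]]}}

```text
t: 12.03
ee_pos: [0.5348, -0.2022, 0.2233]
tcp_rot: [-1.045, 1.311, 1.064]
force: [-15.7, 2.8, 12.2]
finger_gap: 0.034
```

{"api": "step_arm", "payload": {"motion": [[[0,0,0,0,0,0,-1],[0,0,0,0,0,0,0.2],[0,0,0,0,0,0,0.2],[0,0,0,0,0,0,0.2],[-0.1,0,0,0,0,0,0.2],[-0.3,0,0,0,0,0,0.2],[-0.3,0,0,0,0,0,0.2],[-0.3,0.1,0,0,0,0,0.2],[-0.3,0.1,0,0,0,0,0.2],[0,0.1,0,0,0,0,-1],[0,0,0,0,0,0,-1],[0,0,0,0,0,0,-1]]]}}

```text
t: 13.03
ee_pos: [0.5001, -0.1944, 0.3917]
tcp_rot: [-1.046, 1.311, 1.064]
force: [-0.3, 0.6, 0.7]
finger_gap: 0.0153
```

```bash
python3 - <<'E'
from h import *
p=pose(); print(p[0],p[2]['force']); f=grab_frame('wrist'); cv2.imwrite('pics/w5.png',cv2.resize(f['image'],(800,600),interpolation=cv2.INTER_CUBIC)[:,:,::-1])
E
```

```text
[ 0.5001 -0.1944  0.3917] [-0.2996  0.6466  0.6825]
```

View pics/w5.png

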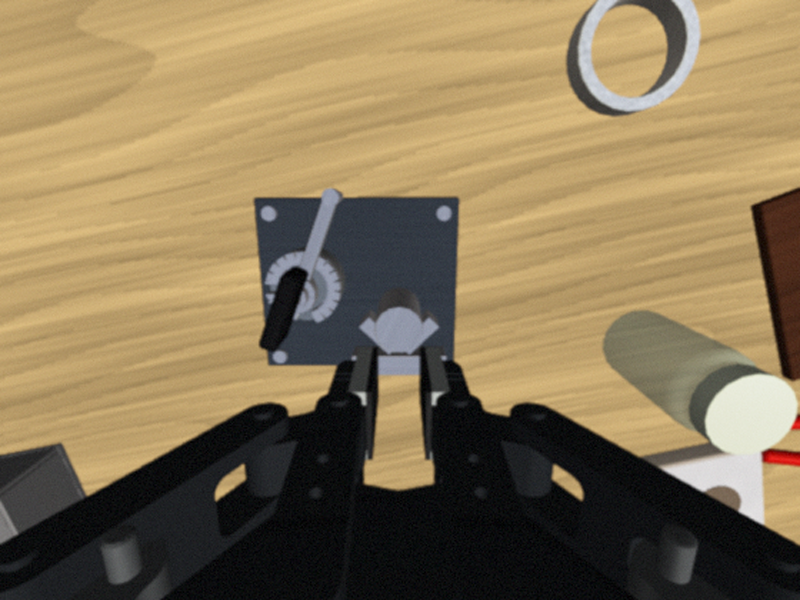

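The stake at (400,330) stands in the V, looking seated. I'll nudge it from behind with shut fingers to make sure it rests on both faces.

```bash
python3 - <<'E'
from h import *
h=np.load('hold.npz');t=h['q'][2]; s=h['seat']-.052*np.array([np.cos(t),np.sin(t),0])
plan([s[0],s[1],.197],np.pi/2+t,8,-1)
E
```

```text
tcp [ 0.5002 -0.1944  0.391 ] dist mm 194.96757962456078 rot deg [-0.0007 -0.0137 -0.8811]
[[[0.202,0.017,0.0,-0.0,-0.0,-0.0,-1],[0.202,0.018,0.0,-0.0,-0.0,-0.0,-1],[0.202,0.018,0.0,-0.0,-0.0,-0.0,-1],[0.202,0.018,0.0,-0.0,-0.0,-0.0,-1],[0.202,0.019,0.0,-0.0,-0.0,-0.0,-1],[0.202,0.019,0.0,-0.0,-0.0,-0.0,-1],[0.202,0.02,0.0,-0.0,-0.0,-0.0,-1],[0.202,0.02,0.0,-0.0,-0.0,-0.0,-1]]]
```

{"api": "step_arm", "payload": {"motion": [[[0.1,0.05,0,0,0,-0.002,-1],[0.2,0.05,0,0,0,-0.002,-1],[0.2,0.05,0,0,0,0,-1],[0.2,0,0,0,0,0,-1],[0.2,0,0,0,0,0,-1],[0.2,0,0,0,0,0,-1],[0.1,0,0,0,0,0,-1],[0,0,0,0,0,0,-1],[0,0,0,0,0,0,-1]]]}}

```text
t: 13.83
ee_pos: [0.4849, -0.1906, 0.2329]
tcp_rot: [-1.051, 1.299, 1.056]
force: [1.0, 1.0, 0.6]
finger_gap: -0.0
```

```bash
cat > rel.py <<'E'
from h import *
h=np.load('hold.npz');t=h['q'][2]; p,R,s=pose(); d=p-h['seat']
print('rel seat mm',1e3*np.array([np.cos(t)*d[0]+np.sin(t)*d[1],-np.sin(t)*d[0]+np.cos(t)*d[1]]),p,s['force'])
c=h['seat']-.052*np.array([np.cos(t),np.sin(t),0])
plan([c[0],c[1],.197],np.pi/2+t,1,-1)
E
python3 rel.py
```

```text
rel seat mm [-48.1854   0.433 ] [ 0.4849 -0.1906  0.2329] [0.9847 0.9899 0.6169]
tcp [ 0.4849 -0.1906  0.2329] dist mm 36.05821289978667 rot deg [ 0.0279  0.172  -0.0548]
[[[0.299,0.032,-0.004,0.0,0.0,-0.0,-1]]]
```

{"api": "step_arm", "payload": {"motion": [[[0.1,0.01,-0.001,0,0,-0.001,-1],[0.1,0.01,-0.001,0,0,-0.001,-1],[0.09,0.01,-0.001,0,0,0,-1],[0,0,0,0,0,0,-1],[0,0,0,0,0,0,-1],[0,-0.03,0,0,0,0,-1],[0,-0.03,0,0,0,0,-1],[0,-0.02,0,0,0,0,-1],[0,-0.02,0,0,0,0,-1],[0,-0.01,0,0,0,0,-1]]]}}

```text
t: 14.67
ee_pos: [0.4982, -0.1936, 0.2015]
tcp_rot: [-1.061, 1.288, 1.043]
force: [1.0, 0.7, -0.4]
finger_gap: -0.0
```

```bash
python3 rel.py
```

```text
rel seat mm [-34.5887   0.2219] [ 0.4982 -0.1936  0.2015] [ 0.9934  0.6775 -0.406 ]
tcp [ 0.4982 -0.1936  0.2015] dist mm 17.98891273155389 rot deg [0.0473 0.1309 0.9269]
[[[0.035,0.146,-0.002,0.0,0.0,0.003,-1]]]
```

{"api": "step_arm", "payload": {"motion": [[[0,-0.01,0,0,0,0,-1],[0,-0.01,0,0,0,0,-1],[0,-0.01,0,0,0,0,-1]]]}}

```text
t: 14.92
ee_pos: [0.5019, -0.1946, 0.2019]
tcp_rot: [-1.061, 1.289, 1.044]
force: [-12.1, 3.6, 7.9]
finger_gap: 0.0001
```

{"api": "step_arm", "payload": {"motion": [[[0,-0.01,0,0,0,0,-1],[0,-0.01,0,0,0,0,-1],[0,-0.01,0,0,0,0,-1]]]}}

```text
t: 15.17
ee_pos: [0.5035, -0.1951, 0.2014]
tcp_rot: [-1.054, 1.295, 1.052]
force: [-11.9, 1.4, 7.1]
finger_gap: 0.0003
```

{"api": "step_arm", "payload": {"motion": [[[0,0.05,0,0,0,0,-1],[0,0.1,0,0,0,0,-1],[-0.2,0.1,0,0,0,0,-1],[-0.3,0,0,0,0,0.001,-1],[-0.3,0,0,0,0,0,0.4],[-0.3,0,0,0,0,0,0.4],[-0.2,0,0,0,0,0,0.4],[0,-0.1,0,0,0,0,0.4],[0,-0.1,0,0,0,0,0.4],[0,0,0,0,0,0,0.4],[0,0,0,0,0,0,0.4]]]}}

```text
t: 16.08
ee_pos: [0.4942, -0.1937, 0.365]
tcp_rot: [-1.052, 1.298, 1.054]
force: [-0.2, 0.9, -0.2]
finger_gap: 0.0597
```

```bash
python3 - <<'E'
from h import *
p=pose(); print(p[0],p[2]['qpos'],p[2]['force']); f=grab_frame('wrist'); np.savez('f5.npz',im=f['image'])
cv2.imwrite('pics/w6.png',cv2.resize(f['image'][100:300,100:380],None,fx=2.8,fy=2.8,interpolation=cv2.INTER_CUBIC)[:,:,::-1])
h=np.load('hold.npz'); a=h['axis']
plan([a[0],a[1],.32],np.radians(57.4),6,.4)
E
```

```text
[ 0.4942 -0.1937  0.365 ] [-0.4429  0.2934  1.6249  0.0031  1.2234 -1.8054] [-0.1935  0.9186 -0.2466]
tcp [ 0.4941 -0.1937  0.3649] dist mm 87.73236592590865 rot deg [20.602   0.1691 -0.0092]
[[[0.062,-0.017,-0.103,0.01,0.0,-0.0,0.4],[0.062,-0.024,-0.102,0.01,0.0,-0.0,0.4],[0.062,-0.03,-0.101,0.01,0.0,-0.0,0.4],[0.062,-0.036,-0.099,0.01,0.0,-0.0,0.4],[0.062,-0.041,-0.096,0.01,0.0,-0.0,0.4],[0.062,-0.047,-0.094,0.01,0.0,-0.0,0.4]]]
```

View pics/w6.png

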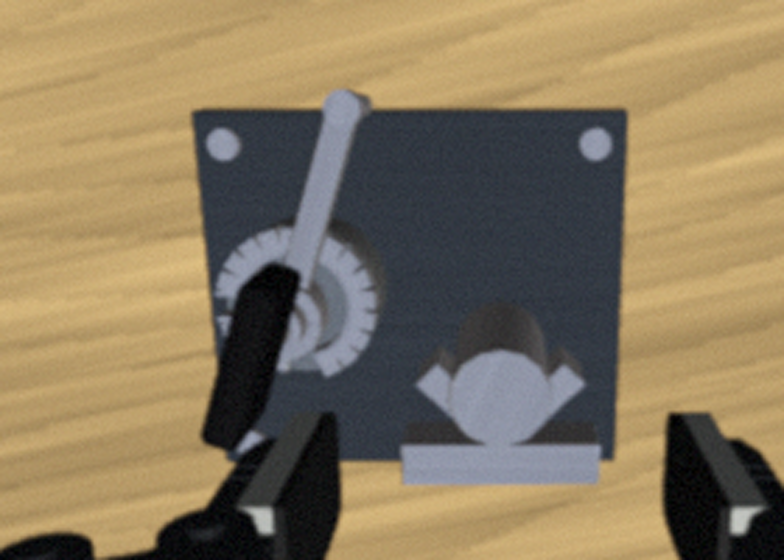

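Stake sits symmetrically in the V: disc at (500,398), walls (435,385)/(565,385), touching both. I'll refit the holder pose from this view for the grip.

```bash
sed -e "s#np.array(\[\[338,102\],\[555,152\],\[306,293\]\],float)\*.7#(np.array([[194,111],[626,111],[612,459],[231,458]],float)/2.8+100)#" -e "s#np.r_\[cs,.*#np.r_[cs]#" -e "s#\[45.5,35,34\],\[-6,-40,46\]#[75,85,10],[75,-85,10]#;s#\[75,-85,10\],\[75,85,10\]#[75,85,10]#" -e "s#np.array(\[1,1,1,.5,.3\])#np.ones(4)#" -e "s#cs/.7#(cs-100)*2.8#" -e "s#np.array(\[\[440,103\]\])\*.7#np.array([[342,106]])/2.8+100#" -e "s#np.array(\[\[392,172\],\[348,245\]\])\*.7#np.array([[283,268],[222,442]])/2.8+100#" -e "s#np.array(\[\[400,432\]\])\*.7#np.array([[500,397]])/2.8+100#;s#p\[0\]\[2\]-.134#.074#;s#p\[1\].inv().apply(st-p\[0\])#st#;s#hold.npz#hold2.npz#" fit.py > fit2.py; grep -n "M=" fit2.py; python3 fit2.py
```

```text
9:M=np.array([[-75,-85,10],[-75,85,10],[75,85,10],[75,-85,10]])/1e3
refined800 [[191.425  109.4232]
 [625.8626 108.865 ]
 [606.5463 461.3013]
 [233.5163 460.5409]]
holder [ 0.5042 -0.231 ] yaw deg -11.927746737290825
[[-1.1429 -0.3786]
 [ 1.3288 -0.393 ]
 [ 3.2378  0.4943]
 [-3.4247  1.1667]]
seat [ 0.531  -0.2009  0.01  ] axis [ 0.4901 -0.2689  0.102 ]
arm end [ 0.4252 -0.2299  0.067 ] dir deg 148.95664004104037 0.07570359544772105
bar mid [ 0.4869 -0.2632  0.116 ] dir 145.58341853970637 0.0557860804860295
stake top in tool [ 0.5296 -0.2009  0.074 ]
```

{"api": "step_arm", "payload": {"motion": [[[0.062,-0.017,-0.103,0.01,0,0,0.4],[0.062,-0.024,-0.102,0.01,0,0,0.4],[0.062,-0.03,-0.101,0.01,0,0,0.4],[0.062,-0.036,-0.099,0.01,0,0,0.4],[0.062,-0.041,-0.096,0.01,0,0,0.4],[0.062,-0.047,-0.094,0.01,0,0,0.4],[0,0,0,0,0,0,0.4],[0,0,0,0,0,0,0.4],[0,0,0,0,0,0,0.4]]]}}

```text
t: 16.93
ee_pos: [0.4858, -0.2701, 0.3143]
tcp_rot: [-0.749, 1.437, 0.764]
force: [0.5, 0.0, -0.5]
finger_gap: 0.0601
```

```bash
python3 - <<'E'
from h import *
plan([.4903,-.2689,.258],np.radians(58),5,.4)
E
```

```text
tcp [ 0.4858 -0.2701  0.3143] dist mm 56.48056794847633 rot deg [-2.418   0.1657 -0.513 ]
[[[0.094,-0.006,0.006,-0.001,0.0,-0.0,0.4],[0.094,-0.006,0.006,-0.001,0.0,-0.0,0.4],[0.094,-0.006,0.006,-0.001,0.0,-0.0,0.4],[0.094,-0.006,0.006,-0.001,0.0,-0.0,0.4],[0.094,-0.005,0.006,-0.001,0.0,-0.0,0.4]]]
```

{"api": "step_arm", "payload": {"motion": [[[0.09,-0.006,0.006,-0.002,0,-0.001,0.4],[0.09,-0.006,0.006,-0.002,0,0,0.4],[0.09,-0.006,0.006,-0.002,0,0,0.4],[0.09,-0.006,0.006,-0.001,0,0,0.4],[0.06,-0.005,0.006,0,0,0,0.4],[0,0,0,0,0,0,0.4],[0,0,0,0,0,0,0.4]]]}}

```text
t: 17.52
ee_pos: [0.4913, -0.2657, 0.2613]
tcp_rot: [-0.796, 1.417, 0.802]
force: [-0.4, -0.1, 0.3]
finger_gap: 0.0596
```

```bash
python3 - <<'E'
from h import *
plan([.4903,-.2689,.258],np.radians(58),1,.4); print(pose()[2]['force'])
f=grab_frame('wrist'); cv2.imwrite('pics/w7.png',cv2.resize(f['image'],(800,600),interpolation=cv2.INTER_CUBIC)[:,:,::-1])
E
```

```text
tcp [ 0.4913 -0.2657  0.2613] dist mm 4.703184723181367 rot deg [ 0.783   0.1791 -0.1107]
[[[0.028,-0.007,-0.027,0.002,0.0,-0.0,0.4]]]
[-0.3635 -0.0966  0.2852]
```

View pics/w7.png

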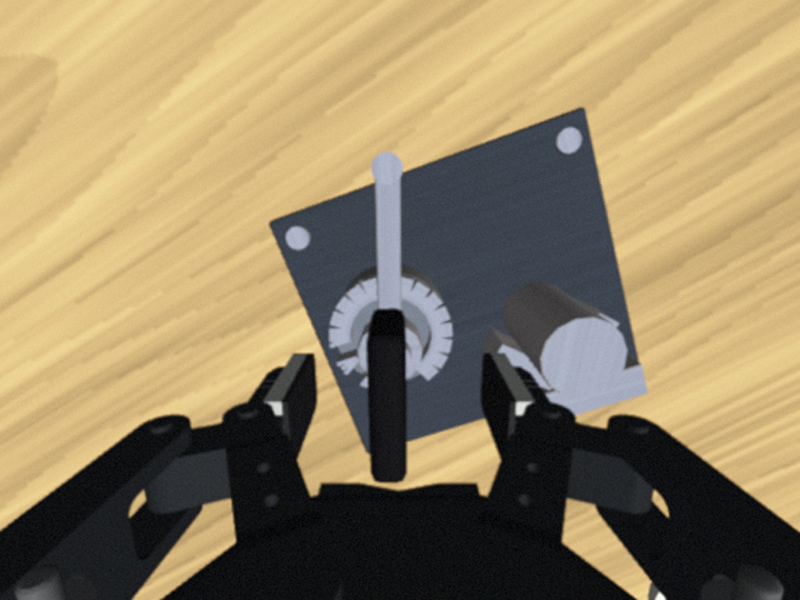

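The bar (column 388) lies parallel between the pads and is offset by about 3 mm, which the plan corrects. Close on it.

{"api": "step_arm", "payload": {"motion": [[[0.028,-0.007,-0.027,0.001,0,0,0.4],[0,0,0,0,0,0,0.4],[0,0,0,0,0,0,-1],[0,0,0,0,0,0,-1],[0,0,0,0,0,0,-1],[0,0,0,0,0,0,-1],[0,0,0,0,0,0,-1],[0,0,0,0,0,0,-1],[0,0,0,0,0,0,-1]]]}}

```text
t: 18.32
ee_pos: [0.4904, -0.2696, 0.2595]
tcp_rot: [-0.792, 1.418, 0.794]
force: [0.9, 0.1, -1.0]
finger_gap: 0.0111
```

```bash
python3 - <<'E'
from h import *
p=pose(); print(p[0],np.degrees(yaw()),p[2]['force'],p[2]['finger_gap'])
for n in ('top','side'):
    print([(round(d['p'],2),np.array(d['location'])) for d in spot_in(grab_frame(n),'stake_center')][:4])
E
```

```text
[ 0.4904 -0.2696  0.2595] 58.34404040811786 [ 0.8947  0.0533 -1.0096] 0.011101329061245493
[(0.69, array([ 0.5266, -0.1961,  0.0736])), (0.58, array([0.6255, 0.3644, 0.0653])), (0.49, array([0.6911, 0.342 , 0.0648]))]
[(0.8, array([0.6239, 0.3587, 0.0498])), (0.66, array([0.6871, 0.3344, 0.0411])), (0.5, array([ 0.5123, -0.207 ,  0.037 ]))]
```

{"api": "step_arm", "payload": {"motion": [[[-0.03,0,0,0,0,0,-1],[-0.04,0,0,0,0,0,-1],[-0.03,0,0,0,0,0,-1],[-0.01,0,0,0,0,0,-1]]]}}

```text
t: 18.85
ee_pos: [0.4903, -0.2696, 0.2723]
tcp_rot: [-0.791, 1.418, 0.794]
force: [3.6, -0.9, -9.7]
finger_gap: 0.0111
```

{"api": "step_arm", "payload": {"motion": [[[-0.002,0,0,0.012,0,0,-1],[-0.002,0,0,0.012,0,0,-1],[-0.002,0,0,0.012,0,0,-1],[-0.002,0,0,0.012,0,0,-1]]]}}

```text
t: 19.18
ee_pos: [0.4903, -0.2695, 0.2733]
tcp_rot: [-0.551, 1.496, 0.555]
force: [3.9, -2.0, -8.4]
finger_gap: 0.0111
```

```bash
cat > st.py <<'E'
from h import *
p=pose(); print(np.degrees(yaw()),p[2]['force'],p[2]['finger_gap'])
plan([.4904,-.2696,.2725],np.radians(-12),6,-1)
E
python3 st.py
```

```text
40.532110346062105 [ 3.9425 -2.0079 -8.4421] 0.011072713506702199
tcp [ 0.4903 -0.2695  0.2733] dist mm 0.7807487293415919 rot deg [52.5322  0.1387 -0.1535]
[[[0.001,-0.0,0.0,0.024,0.0,-0.0,-1],[0.001,-0.0,0.0,0.024,0.0,-0.0,-1],[0.001,-0.0,0.0,0.024,0.0,-0.0,-1],[0.001,-0.0,0.0,0.024,0.0,-0.0,-1],[0.001,-0.0,0.0,0.024,0.0,-0.0,-1],[0.001,-0.0,0.0,0.024,0.0,-0.0,-1]]]
```

{"api": "step_arm", "payload": {"motion": [[[0,0,0,0.015,0,0,-1],[0,0,0,0.015,0,0,-1],[0,0,0,0.015,0,0,-1],[0,0,0,0.015,0,0,-1],[0,0,0,0.015,0,0,-1],[0,0,0,0.015,0,0,-1],[0,0,0,0.015,0,0,-1],[0,0,0,0.015,0,0,-1]]]}}

```text
t: 19.85
ee_pos: [0.4905, -0.2694, 0.2724]
tcp_rot: [0.068, 1.568, -0.063]
force: [3.2, -1.3, -9.4]
finger_gap: 0.0114
```

```bash
python3 st.py
```

```text
-4.7825360399347785 [ 3.2405 -1.2639 -9.3927] 0.011441958674828218
tcp [ 0.4905 -0.2694  0.2724] dist mm 0.18393721940053107 rot deg [ 7.2176  0.1048 -0.1771]
[[[-0.0,-0.0,-0.0,0.003,0.0,-0.0,-1],[-0.0,-0.0,-0.0,0.003,0.0,-0.0,-1],[-0.0,-0.0,-0.0,0.003,0.0,-0.0,-1],[-0.0,-0.0,-0.0,0.003,0.0,-0.0,-1],[-0.0,-0.0,-0.0,0.003,0.0,-0.0,-1],[-0.0,-0.0,-0.0,0.003,0.0,-0.0,-1]]]
```

{"api": "step_arm", "payload": {"motion": [[[0,0,0,0.008,0,0,-1],[0,0,0,0.006,0,0,-1],[0,0,0,0.003,0,0,-1],[0,0,0,0,0,0,-1],[0,0,0,0,0,0,-1]]]}}

```text
t: 20.27
ee_pos: [0.4905, -0.2694, 0.272]
tcp_rot: [0.16, 1.563, -0.155]
force: [4.6, -1.5, -9.0]
finger_gap: 0.011
```

```bash
python3 st.py; python3 - <<'E'
from h import *
f=grab_frame('wrist'); cv2.imwrite('pics/w8.png',cv2.resize(f['image'],(800,600),interpolation=cv2.INTER_CUBIC)[:,:,::-1])
E
```

```text
-11.486004079878521 [ 4.6075 -1.5032 -8.973 ] 0.011034910587868152
tcp [ 0.4905 -0.2694  0.272 ] dist mm 0.5437759550673213 rot deg [ 0.5141  0.0976 -0.1753]
[[[-0.001,-0.0,-0.0,0.0,0.0,-0.0,-1],[-0.001,-0.0,-0.0,0.0,0.0,-0.0,-1],[-0.001,-0.0,-0.0,0.0,0.0,-0.0,-1],[-0.001,-0.0,-0.0,0.0,0.0,-0.0,-1],[-0.001,-0.0,-0.0,0.0,0.0,-0.0,-1],[-0.001,-0.0,-0.0,0.0,0.0,-0.0,-1]]]
```

View pics/w8.png

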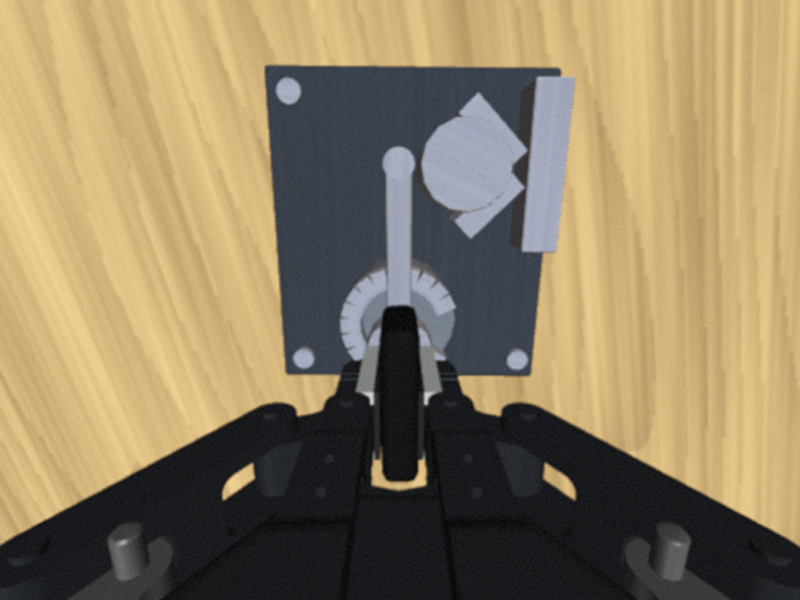

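The arm is square to the plate with the pin (398,163) just behind the stake (470,165), which is seated. Now let it down.

{"api": "step_arm", "payload": {"motion": [[[0.015,0,0,0.0014,0,0,-1],[0.025,0,0,0,0,0,-1],[0.025,0,0,0,0,0,-1],[0.025,0,0,0,0,0,-1],[0.02,0,0,0,0,0,-1],[0,0,0,0,0,0,-1],[0,0,0,0,0,0,-1]]]}}

```text
t: 20.9
ee_pos: [0.4906, -0.2694, 0.2596]
tcp_rot: [0.165, 1.562, -0.161]
force: [1.6, -0.9, -5.7]
finger_gap: 0.0114
```

It is down at z 0.2596, against 0.2595 before the pull, so it dropped into the notch. Seat it a touch, open and rise.

{"api": "step_arm", "payload": {"motion": [[[0.006,0,0,0,0,0,-1],[0,0,0,0,0,0,0.4],[0,0,0,0,0,0,0.4],[0,0,0,0,0,0,0.4],[0,0,0,0,0,0,0.4],[0,0,0,0,0,0,0.4],[-0.1,0,0,0,0,0,0.4],[-0.3,0,0,0,0,0,0.4],[-0.3,0,0,0,0,0,0.4],[-0.2,0,0,0,0,0,0.4],[0,0,0,0,0,0,0.4],[0,0,0,0,0,0,0.4]]]}}

```text
t: 21.9
ee_pos: [0.4897, -0.2695, 0.3758]
tcp_rot: [0.164, 1.561, -0.161]
force: [-0.5, 0.9, -0.8]
finger_gap: 0.06
```

```bash
python3 - <<'E'
from h import *
p=pose();print(p[0],p[2]['force'],p[2]['finger_gap'])
f=grab_frame('wrist'); w=cv2.resize(f['image'],(400,300)) ; Rt=cam(f,p)
s=grab_frame('side')['image'][285:420,220:400]
im=f['image'].copy(); q=np.load('hold2.npz')['seat']; an=np.linspace(0,6.28,40)
c=topix(f,Rt,np.c_[q[0]+.018*np.cos(an),q[1]+.018*np.sin(an),0*an+.074]); cv2.polylines(im,[np.round(c*8).astype(int)],True,(255,0,0),1,cv2.LINE_AA,3)
a=cv2.resize(im[60:330,150:420],(400,400),interpolation=cv2.INTER_CUBIC); b=cv2.resize(s,(400,300),interpolation=cv2.INTER_CUBIC); b=np.vstack([b,np.zeros((100,400,3),np.uint8)])
cv2.imwrite('pics/end.png',np.hstack([a,b])[:,:,::-1])
E
```

```text
[ 0.4897 -0.2695  0.3758] [-0.5371  0.8573 -0.7988] 0.059969601690775774
```

View pics/end.png

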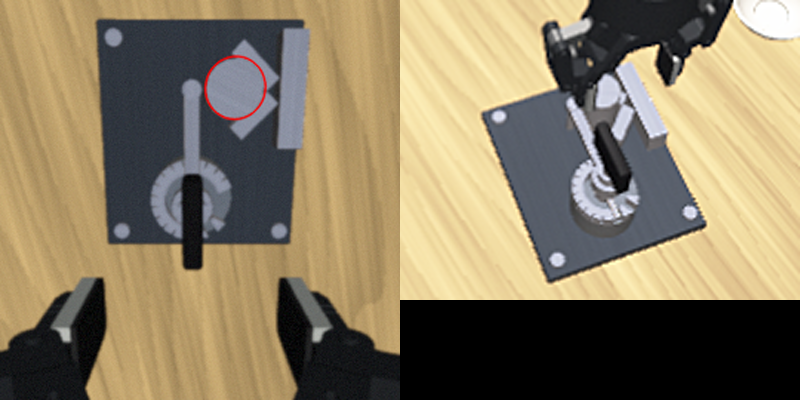

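The stake's top matches the modelled home circle, the keeper is square to the plate with its pin behind the stake, and the gripper is clear. Handing in.

```bash
python3 -c "
from bench import robot; print(robot.sign_off())"
```

```text
the job is handed in; nothing more can be done
None
```

I loaded the holder and handed the job in at about 22 s. The thick stake is in the V, and the selector is down in what I take to be the last notch. `sign_off` gave no verdict, and `pull` and `turn` can't be read directly, so this rests on the checks below.

**What I did:** I set the stake on the plate 30 mm in front of its seat and regripped it higher. I pushed it into the V, then nudged it from behind with shut fingers, at about 12 N. I pulled the grip up about 13 mm, turned it about 70° clockwise, let it down and let go.

**Last checks:**
- **Selector:** after lowering, the gripper was back within 0.1 mm of its height before the pull. A selector resting between notches would sit 8 mm high. The arm is square to the plate, with the pin just behind the stake, as expected for the last notch.
- **Stake:** in the last wrist picture its top matches the modelled home circle and it looks upright.
- **Gripper:** it is open and well clear of the selector, with force readings below 1 N.

**Disagreements:**
- The holder fits left errors of up to about 3.5 pixels at the plate corners, roughly 4 mm.
- One measurement put the stake 1.4 mm short of home, within the tolerance and the measuring error.
- The trained network's stake positions were about 7 mm (top camera) and 20 mm (side camera) off the fitted seat. I put this down to it reporting the middle of the visible surface, with the gripper partly in the way.

I did not re-measure the other loose items at the end, but no unexpected contact forces showed up.

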